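Feed the twelve-tooth sprocket into the marking press

ROBOT

A 7-joint arm with a two-finger parallel gripper is mounted at the origin on the work surface. World frame = base frame: x ahead of the robot, y to its left, z up, the work surface at z = 0. Lengths are in mm, angles in degrees, forces in N, time in s.
With the tool pointing down it reaches from about 425 to 1025 mm from the base axis. Payload 9.4 kg.
Tool frame: the origin (TCP) lies midway between the tips of the shut fingers; the grasp point (between the pads) lies 19 mm behind it; z points along the fingers, y is the direction in which the jaws open and shut (so a half turn about z gives the same grasp; the last joint's range is limited). The gripper opens to 85 mm and grips with 20 to 120 N. Pads are 22 mm wide; open, the fingers measure 114 mm over their backs; the gripper's body (76 mm by 85 mm) begins 54 mm behind the grasp point. The pads swing forward as they close: fully open they stand 13 mm farther back than shut.
Start: joints at [61.324, 34.337, -0.143, 91.639, 0.103, 54.024, -4.572], TCP at [298.131, -660.865, 231.275] pointing down, gripper open.
Joint ranges: [-147.43, 147.43], [-19.82, 112.94], [-74.19, 73.91], [6.32, 146.72], [-59.91, 239.91], [6.04, 106.73], [-150.56, 150.56]. Speed limits (degrees/s): [127.2, 127.2, 172.46, 172.46, 180, 180, 180].

INTERFACE

Orientations are given as [roll, pitch, yaw] about the fixed x, y, z axes, in that order (R = Rz(yaw) Ry(pitch) Rx(roll)).
In Python, from rig import ctrl gives the robot as it stands. The module is installed in compiled form; this text tells all that it offers.
- The arm moves only by the tool move_arm, never from a script. Its argument "series" is a list of rows, each a list of 7 numbers: the shift along the tool's x, y, z in mm, then the turn, a rotation vector about the tool's x, y, z in degrees, then the opening, from 0 (shut) to 1 (fully open). In form: [[x, y, z, wx, wy, wz, hand], ...]. A call has 1 to 20 rows; each row is the pose to reach, as a shift and turn from the pose commanded when the call began, along the tool's axes at that moment; what a row does not reach only later rows make up. A row lasts 1/12 s, in which the tool goes at most 41.7 mm and 7.16 degrees, less where a joint would pass 70% of its speed; a pose out of reach is approached as far as the arm can. A call with a gripper value outside its range is refused whole. The fingers move at their own pace and stop on an object; "squeeze" is the grip in N (left out, the last holds). Time passes only in rows, so rows that repeat a pose let the fingers close. It gives the time, the measured TCP pose, the force and the opening at its end, in the units of the state.
- ctrl.read_state(): the state, without advancing time (a new reading comes with each control period).
- ctrl.snapshot(name): name is "scene" or "top" or "wrist"; returns the picture (384x512x3 uint8, red, green, blue); there is no depth.
- ctrl.camera_params(name): a dict with "fov_y" (degrees; the focal length in pixels is half the picture's height over the tangent of half this angle, whatever the lens; pixels are square), "cx", "cy" (the principal point, pixels), "eye" and "rotation" of the camera in the world. Camera axes: x right, y up, looking along -z (the intrinsics and any distortion apply to the point x, -y, -z); pixel columns grow to the right and rows downward; lengths in mm; the calibration is good to about 2 mm. The wrist camera is an equidistant fisheye: a pixel r from the principal point sees the ray r / f radians off the axis. A picture is of the moment at which its call begins: read the wrist's pose just before it. camera_params takes no time and is no camera call; for the wrist camera it gives the pose at the moment of the call.
- ctrl.finish_job(): hands the job in, once; it reports no verdict.
Trained networks look in the newest picture that a camera, given by its name, has taken for a name from the list of things; names that differ only in an ending like _2 or _b are one class to them, and where a whole thing is asked for, a point or a joint stands for the part that bears it (a point fixed in the world has none). Each returns a list of dicts, best first, with "p" (0 to 1); they miss things now and then, are a little off and sometimes report something else, mostly with a low value. They report only what shows in the picture. A call takes as long as a camera call. They do not tell look-alikes from the thing itself.
- ctrl.outline_of(query, camera): "pixels" (384x512 bool, what is visible of it) and "rect" ([centre column, centre row, width, height] in pixels, round what is visible of it).
- ctrl.mark_of(query, camera): "centre" ([column, row] in pixels: a listed point, or the origin of a listed thing).
The state is a dict: "clock": time; "joints": joint angles; "joint_velocities": joint speeds; "effort": joint torques, N m; "tcp_pos": TCP position; "tool_rot": TCP orientation; "ft_force": force on the tool from outside, world axes, zero at the start; "torque": the same for the moment, N m; "opening": finger opening in mm.
Only numpy, scipy, OpenCV 4.12 (cv2) and the standard library are available. Lean on these libraries where they do the work, as an engineer would, in place of code of your own. Each camera call takes 0.05 s, during which the arm holds its last target.

TASK

Load the twelve-tooth sprocket into the marking press: lay it hub up in the feed tray, then use the orange-handled push bar, never your fingers, to slide it through the sprung red flap until it is fully home against the back gauge inside. Feel for the gauge and do not shove it off its setting; draw the bar back out so the flap shuts behind the sprocket, and leave the other sprockets, the pliers and the tube offcut where they are.

Things in the scene. Friction and masses are not known exactly. Their poses are not given: they have to be found in the camera images.
- press: Green bench marking press, fixed. Origin on the bench below the flap opening; x is the feed direction (into the press), y across, z up. Bed and feed tray are one level surface 30 mm above the bench, x = -220 to +200 mm. Column from x = 190 mm on; overhanging head from x = 60 mm on, its underside 280 mm above the bench.
- tray (a point): Middle of the feed tray, on its surface, 100 mm in front of the flap; axes as the press. Two guide rails, 10 mm high above the bed and 72 mm apart inside (press y = +-36 mm, 10 mm thick), run from press x = -195 to +110 mm; their mouth flares a little in front of that.
- gate (a point): Middle of the flap opening's sill, on the bed at press x = 0; axes as the press. The opening in the yellow front is 82 mm wide and 60 mm high and is closed by the flap. Behind it a clear guard box 120 mm wide, its top 120 mm above the bench, covers the bed from x = 0 to 162 mm.
- bed_end (a point): Fixed far end of the bed at press x = +200 mm. In front of it, inside the guard, stands the back gauge: dark steel block 56 mm wide, 22 mm high, flat face towards the flap. Its face is set anew each time somewhere between press x = +115 and +150 mm: feel for it. The sprocket slides with 2 to 5 N (most under the flap) and stops firmly at the face.
- flap (a joint): Red steel flap, 82 x 50 x 3 mm, hinged at press x = +6 mm, 55 mm above the bed. 0 = hanging shut; grows (rad) as it swings into the press, up to 1.4; it cannot swing outwards. A light spring shuts it (1 to 2 N at its lower edge). It rests on whatever is under it, and shuts only once the sprocket's rear edge is some 35 mm past press x = 0.
- part_switch (a joint): Small brass button, 6 mm across, in the middle of the back gauge's face, 5 mm above the bed: the part-present switch. 0 = free, standing 5 mm out of the face; 0.005 (m) = fully pressed in flush with the face. Its spring is very weak (under 0.5 N), so it is not felt and does not push a sprocket back.
- gauge_slide (a joint): The clamped back gauge's shift from its setting, in m: 0 = as set, grows if it is shoved into the press. The clamp slips at about 20 N.
- sprocket_12: Steel weld-on sprocket with 12 coarse teeth, lying hub up, 0.34 kg. Toothed plate 66 mm across the tips and 8 mm thick; round hub on top 34 mm across, from 8 to 34 mm above its underside. Origin: centre of the underside, z up along the hub.
- sprocket_15: Sprocket of the same size and hub, with 15 teeth. To be left alone. Origin: centre of the underside.
- sprocket_20: Sprocket of the same size and hub, with 20 fine teeth. To be left alone. Origin: centre of the underside.
- push_bar: Push bar, 0.2 kg: aluminium bar 30 mm wide, 20 mm high, with a T head 50 mm wide, 20 mm high, and an upright orange grip 22 mm thick (its y), 60 mm long (its x), from 20 to 70 mm above the underside. Origin: on the underside below the grip's middle; x points along the bar to the head, z up. It runs from x = -36 mm to the head's front face at x = +160 mm.
- bar_head (a point): Middle of the front face of the push bar's head, 10 mm above the bar's underside.
- pliers: Red-handled pliers lying on the bench, about 180 mm long. To be left alone.
- tube_offcut: Rusty square tube offcut 30 x 30 x 150 mm lying on the bench. To be left alone.
Not all that is in view belongs to the job. There is more than one size of the push_bar; the job needs the smaller. Leave any pink or turquoise look-alike of the sprocket_12 alone.

How it is judged (in metres and radians):
On the way, in this order (a step that is already met when the one before it is completed fails the run):
1. the sprocket lies flat in the feed tray, in front of the shut flap, let go (x of sprocket_12 in the frame of press between -0.19 and -0.025 m and y of sprocket_12 in the frame of press between -0.012 and 0.012 m and z of sprocket_12 in the frame of press below 0.034 m and angle between sprocket_12's own z axis and vertical below 0.1 rad and contact force between the fingers and sprocket_12 below 0.1 N and value of joint flap below 0.1 rad), for 0.2 s.
2. the push bar's head has driven the sprocket in past the flap (x of bar_head in the frame of press above 0.01 m and x of sprocket_12 in the frame of press above 0.04 m and value of joint flap above 0.3 rad).
3. the sprocket is home against the gauge, its switch pressed in by at least 3.5 of its 5 mm (value of joint part_switch above 0.0035 m), for 0.1 s.
At the end, for the whole second after the job is handed in: Sprocket 12 flat, at rest on the bed against the gauge (switch in over 3.5 mm), gauge shifted under 3 mm; flap shut (under 0.06 rad); push bar out of the guard, at rest; other sprockets within 15 mm, pliers and offcut within 20 mm of their starts (value of joint part_switch above 0.0035 m and value of joint flap below 0.06 rad and value of joint gauge_slide below 0.003 m and angle between sprocket_12's own z axis and vertical below 0.1 rad and x of sprocket_12 in the frame of press above 0.07 m and z of sprocket_12 in the frame of press below 0.034 m and x of bar_head in the frame of press below 0 m and linear speed of each of sprocket_12, push_bar below 0.02 m/s and distance of each of sprocket_15, sprocket_20 from where it was at the start of the episode below 0.015 m and distance of each of pliers, tube_offcut from where it was at the start of the episode below 0.02 m); the robot touches nothing.
It fails at once if the back gauge is shoved 3 mm or more off its setting (value of joint gauge_slide above 0.003 m).
It fails at once if the fingers reach in through the flap opening (x of the grasp point in the frame of press between 0 and 0.16 m and y of the grasp point in the frame of press between -0.06 and 0.06 m and z of the grasp point in the frame of press below 0.09 m).
It fails at once if another sprocket, the pliers or the tube offcut is disturbed (distance of any of sprocket_15, sprocket_20 from where it was at the start of the episode above 0.015 m or distance of any of pliers, tube_offcut from where it was at the start of the episode above 0.02 m).
It fails at once if the sprocket is pushed or held under the flap by the fingers (contact force between the fingers and sprocket_12 above 0.3 N and x of sprocket_12 in the frame of press between -0.02 and 0.2 m and y of sprocket_12 in the frame of press between -0.04 and 0.04 m and z of sprocket_12 in the frame of press below 0.06 m).
It also fails if it takes over 54 s, if anything falls off the work surface, if the arm or the gripper's body presses on something with over 40 N, if the wrist force passes 120 N, or if a joint passes its speed limit or range.

## Working session

There is one attempt and no reset: what is moved stays moved. The work goes in short steps, Python scripts to look and compute and a tool call to move; the robot and the scene stay as the last step left them, time stands still between calls to the robot, and variables do not carry over. Pictures are saved under pics/ and viewed, and the job is handed in when it is done.

Besides the shell and the picture viewer there is one more tool, called after ">>>" as name(argument=value, ...) on one line, values as JSON. move_arm: Moves the arm, as the interface text tells. Its arguments: {"type":"object","properties":{"series":{"type":"array"},"squeeze":{"type":"number"}},"required":["series"]}

```bash
mkdir -p pics; ls; python3 - <<'E'
from rig import ctrl
import cv2
s=ctrl.read_state()
for k in s: print(k,s[k])
for n in ["scene","top","wrist"]:
    im=ctrl.snapshot(n); cv2.imwrite(f"pics/{n}0.png",im[:,:,::-1]); print(n,ctrl.camera_params(n))
E
```

```text
pics
clock 0.0
joints [61.32447643 34.38500875 -0.14557807 91.68223551  0.10468225 54.02324106
 -4.57311177]
joint_velocities [-0.00448408  0.04681477 -0.08027417  0.06815667  0.00349073 -0.03900538
 -0.02507823]
effort [-1.02244943e-03 -7.76456237e+01  1.56470396e+00 -2.58016205e+01
  1.22782745e-02  8.76025879e-03  2.27972214e-05]
tcp_pos [ 297.90588605 -660.4378015   230.40266476]
tool_rot [-1.79910123e+02  9.59880928e-03  2.42841874e+01]
ft_force [-1.13991266 -0.24882601  0.15282169]
torque [-0.0088333  -0.01640568  0.01226384]
opening 85.46436231584003
scene {'fov_y': 47.412663492230486, 'cx': 263.0253273629809, 'cy': 190.89241379362917, 'eye': array([1234.84345509, -398.29664915,  890.79131333]), 'rotation': array([42.68579663,  0.31400158, 64.66175037])}
top {'fov_y': 43.20204034681464, 'cx': 251.6771325948108, 'cy': 185.90649958917538, 'eye': array([ 354.50263824,  -55.57235761, 1397.43711316]), 'rotation': array([  8.60735909,  -0.51060818, -89.14286888])}
wrist {'fov_y': 65.70646984690485, 'cx': 261.69782243224694, 'cy': 194.34704088024088, 'eye': array([ 373.18158434, -626.23013577,  373.34843858]), 'rotation': array([-18.79531575,   0.08613819, -65.70391201])}
```

View pics/scene0.png

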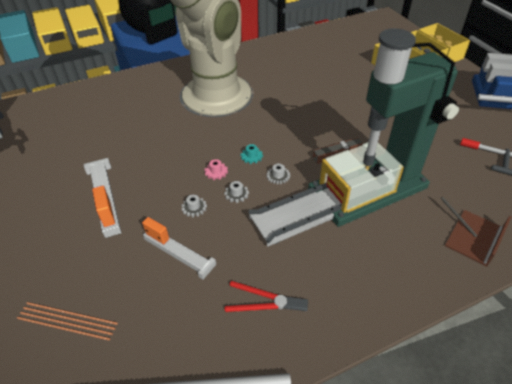

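View pics/top0.png

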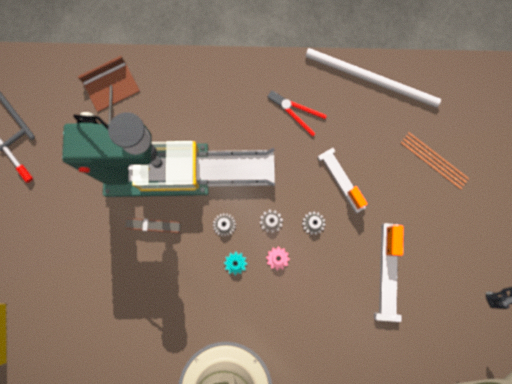

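View pics/wrist0.png

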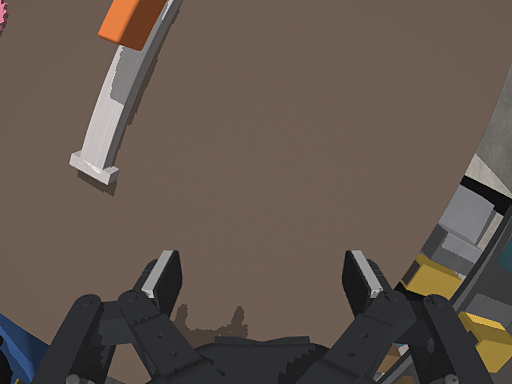

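The overview shows the press at top (170,165), feeding image-left (+y). Three grey sprockets are at (224,224), (271,220) and (314,223), and the small bar is at (345,180) in top. Next I'll build helpers, run the detections and zoom in on the sprockets.

```bash
cat > h.py <<'E'
from rig import ctrl
import numpy as np, cv2
from scipy.spatial.transform import Rotation as R
from scipy.optimize import least_squares
def cam(n):
    p=ctrl.camera_params(n); p['f']=192/np.tan(np.radians(p['fov_y']/2)); p['R']=R.from_euler('xyz',p['rotation'],degrees=True).as_matrix(); p['fish']=n=='wrist'; p['n']=n; return p
def ray(p,px):
    u=(px[0]-p['cx'])/p['f']; v=(px[1]-p['cy'])/p['f']
    if p['fish']:
        r=np.hypot(u,v); k=np.sin(r)/r if r>1e-9 else 1; d=np.array([u*k,-v*k,-np.cos(r)])
    else: d=np.array([u,-v,-1.])
    d=p['R']@d; return d/np.linalg.norm(d)
def atz(p,px,z):
    d=ray(p,px); return p['eye']+d*(z-p['eye'][2])/d[2]
def proj(p,X):
    c=p['R'].T@(np.asarray(X,float)-p['eye']); x,y,z=c[0],-c[1],-c[2]
    if p['fish']:
        rr=np.hypot(x,y); t=np.arctan2(rr,z); k=t/max(rr,1e-9)
    else: k=1/z
    return np.array([p['cx']+p['f']*x*k,p['cy']+p['f']*y*k])
def tri(obs):
    A=np.zeros((3,3));b=np.zeros(3)
    for p,px in obs:
        d=ray(p,px);M=np.eye(3)-np.outer(d,d);A+=M;b+=M@p['eye']
    X=np.linalg.solve(A,b); return X,[np.round(np.linalg.norm(proj(p,X)-px),1) for p,px in obs]
E
python3 - <<'E'
from h import *
P={n:cam(n) for n in("scene","top")}
ims={}
for n in P:
    ims[n]=ctrl.snapshot(n)
for q in ["sprocket_12","sprocket_15","push_bar","bar_head","tray","gate","press","bed_end"]:
    for n in P:
        r=ctrl.mark_of(q,n)
        print(q,n,[(np.round(d['centre'],1).tolist(),round(d['p'],2)) for d in r[:7]])
a=cv2.resize(ims['top'][195:245,195:345],None,fx=5,fy=5,interpolation=cv2.INTER_CUBIC)
b=cv2.resize(ims['scene'][150:225,170:310],None,fx=5,fy=5,interpolation=cv2.INTER_CUBIC)
cv2.imwrite('pics/sp_t.png',a[:,:,::-1]);cv2.imwrite('pics/sp_s.png',b[:,:,::-1])
E
```

```text
sprocket_12 scene [([197.7, 206.5], 0.96), ([277.3, 176.3], 0.9), ([238.8, 193.4], 0.79), ([246.8, 156.3], 0.5)]
sprocket_12 top [([311.4, 219.8], 0.88), ([279.9, 257.7], 0.84), ([223.2, 226.5], 0.77), ([291.8, 103.2], 0.61), ([233.8, 266.2], 0.54), ([270.1, 221.7], 0.53)]
sprocket_15 scene [([197.7, 206.5], 0.96), ([277.3, 176.3], 0.9), ([238.8, 193.4], 0.79), ([246.8, 156.3], 0.5)]
sprocket_15 top [([311.4, 219.8], 0.88), ([279.9, 257.7], 0.84), ([223.2, 226.5], 0.77), ([291.8, 103.2], 0.61), ([233.8, 266.2], 0.54), ([270.1, 221.7], 0.53)]
push_bar scene [([157.4, 243.2], 0.61), ([110.7, 222.8], 0.57)]
push_bar top [([389.0, 236.9], 0.79), ([351.3, 202.6], 0.63)]
bar_head scene [([208.1, 266.5], 0.82), ([95.2, 163.0], 0.78)]
bar_head top [([325.2, 153.2], 0.57), ([387.9, 316.4], 0.57)]
tray scene [([301.4, 210.5], 0.58), ([198.1, 207.3], 0.23)]
tray top [([233.8, 168.7], 0.56)]
gate scene [([329.8, 195.3], 0.82)]
gate top [([194.9, 166.9], 0.64), ([222.2, 226.1], 0.39)]
press scene [([329.0, 205.4], 0.88)]
press top [([196.9, 168.2], 0.59)]
bed_end scene []
bed_end top [([125.9, 172.1], 0.73)]
```

View pics/sp_t.png

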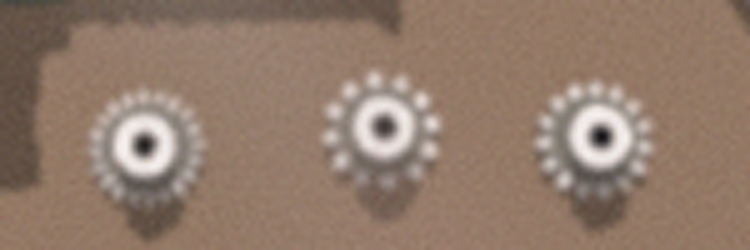

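View pics/sp_s.png

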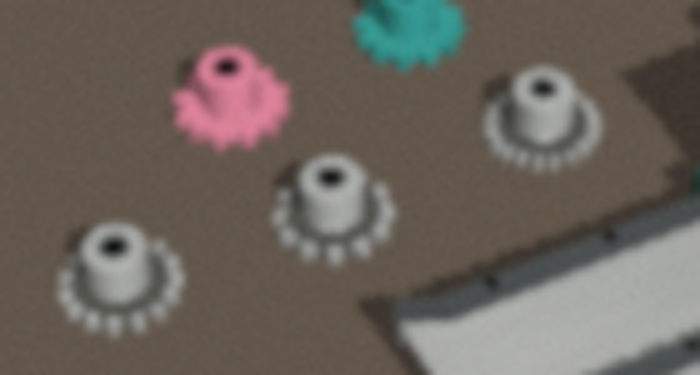

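In both zooms the middle sprocket has 12 coarse teeth (I count 12 around it in the top zoom). The left one is fine-toothed (20) and the right one has 15. Now I'll triangulate.

```bash
python3 - <<'E'
from h import *
s,t=cam("scene"),cam("top")
print("clock",ctrl.read_state()['clock'])
for nm,a,b in [("hole12",(235.8,185.2),(271.6,220.0)),("head",(208.1,266.5),(325.2,153.2)),("barorg",(157.4,243.2),(351.3,202.6)),("gate",(329.8,195.3),(194.9,166.9)),("tray",(301.4,210.5),(233.8,168.7)),("press",(329,205.4),(196.9,168.2))]:
    X,e=tri([(s,a),(t,b)]);print(nm,X.round(1),e)
ims={'top':ctrl.snapshot('top'),'scene':ctrl.snapshot('scene')}
a=cv2.resize(ims['top'][135:210,180:380],None,fx=4,fy=4,interpolation=cv2.INTER_CUBIC)
b=cv2.resize(ims['scene'][130:280,130:330],None,fx=4,fy=4,interpolation=cv2.INTER_CUBIC)
cv2.imwrite('pics/p_t.png',a[:,:,::-1]);cv2.imwrite('pics/p_s.png',b[:,:,::-1])
E
```

```text
clock 1.05
hole12 [ 465.4 -121.6   31.5] [np.float64(0.3), np.float64(0.3)]
head [ 664.4 -277.4   13.7] [np.float64(0.3), np.float64(0.2)]
barorg [ 523.4 -361.9  -18.6] [np.float64(1.2), np.float64(1.0)]
gate [610.7  93.4  33.9] [np.float64(2.2), np.float64(2.0)]
tray [614.4  -6.9  25.3] [np.float64(2.4), np.float64(2.2)]
press [614.3  92.3  -2.8] [np.float64(1.8), np.float64(1.7)]
```

View pics/p_t.png

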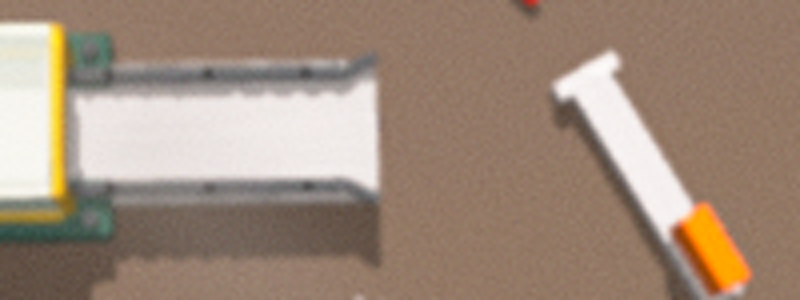

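View pics/p_s.png

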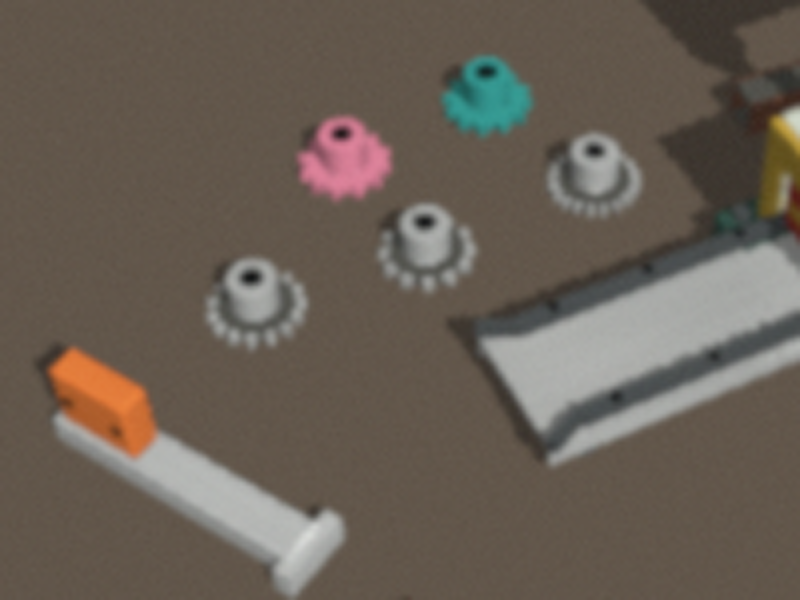

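```bash
python3 - <<'E'
from h import *
s,t=cam("scene"),cam("top")
zt=lambda x,y:(180+(x+.5)/4-.5,135+(y+.5)/4-.5)
zs=lambda x,y:(130+(x+.5)/4-.5,130+(y+.5)/4-.5)
for a,b in [((648,267),(208,187)),((551,305),(306,186)),((713,355),(208,74)),((616,397),(306,72))]:
    X,e=tri([(s,zs(*a)),(t,zt(*b))]);print("bolt",X.round(1),e, atz(t,zt(*b),40).round(1), atz(s,zs(*a),40).round(1))
for b in [(379,75),(379,190),(345,75)]: print("bed front",atz(t,zt(*b),30).round(1))
print("scene bed front corner",atz(s,zs(548,462),30).round(1))
# head top face corners, grip top corners
for b,z in [((554,88),20),((613,52),20),((621,65),20),((672,226),70),((709,204),70),((752,275),70),((716,293),70)]: print("bar t",z,atz(t,zt(*b),z).round(1))
for b,z in [((70,348),70),((147,392),70),((133,410),70),((52,366),70),((327,512),20),((344,527),20),((275,570),20)]: print("bar s",z,atz(s,zs(*b),z).round(1))
E
```

```text
bolt [572.5  -7.3  38.7] [np.float64(0.1), np.float64(0.1)] [572.2  -7.6  40. ] [573.6  -7.6  40. ]
bolt [574.2 -77.6  37.7] [np.float64(0.2), np.float64(0.2)] [574.1 -77.   40. ] [575.7 -79.   40. ]
bolt [654.8  -5.2  37.7] [np.float64(0.3), np.float64(0.2)] [654.   -5.8  40. ] [656.6  -5.6  40. ]
bolt [657.6 -75.1  37.2] [np.float64(0.4), np.float64(0.3)] [656.7 -75.9  40. ] [659.9 -75.4  40. ]
bed front [ 657.6 -128.7   30. ]
bed front [ 573.6 -129.3   30. ]
bed front [ 657.1 -104.2   30. ]
scene bed front corner [ 679.2 -130.9   30. ]
bar t 20 [ 652.3 -256.3   20. ]
bar t 20 [ 679.8 -299.5   20. ]
bar t 20 [ 670.2 -305.2   20. ]
bar t 70 [ 545.3 -330.3   70. ]
bar t 70 [ 561.1 -356.2   70. ]
bar t 70 [ 512.1 -385.1   70. ]
bar t 70 [ 499.2 -360.    70. ]
bar s 70 [ 503.8 -368.3   70. ]
bar s 70 [ 556.7 -336.    70. ]
bar s 70 [ 566.1 -347.3   70. ]
bar s 70 [ 512.9 -381.8   70. ]
bar s 20 [ 648.8 -261.9   20. ]
bar s 20 [ 663.1 -256.6   20. ]
bar s 20 [ 673.4 -303.3   20. ]
```

Press axis: yaw ≈ 91.8°, gate ≈ (611, 91), bed ≈ 30. Hub of the 12-tooth ≈ (465,-122). Bar grip ≈ (532,-358), yaw ≈ 31°. Next I'll work out the move to hover over the sprocket.

```bash
cat >> h.py <<'E'
def shift(x,y,z,yaw):
    s=ctrl.read_state(); Rt=R.from_euler('xyz',s['tool_rot'],degrees=True)
    d=Rt.inv().apply(np.array([x,y,z])-s['tcp_pos'])
    rv=(Rt.inv()*R.from_euler('xyz',[180,0,yaw],degrees=True)).as_rotvec(degrees=True)
    print("clock",round(s['clock'],2),"tcp",s['tcp_pos'].round(1),s['tool_rot'].round(2),"F",s['ft_force'].round(1),"open",round(s['opening'],1)); print("SHIFT",d.round(1),"ROT",rv.round(2))
E
python3 -c "
from h import *
shift(465,-122,150,91.8)"
```

```text
clock 1.15 tcp [ 298.1 -660.9  231.3] [180.     0.    24.28] F [-0.   0.1 -0. ] open 85.3
SHIFT [ 373.7 -422.6   81.3] ROT [ -0.     0.   -67.52]
```

>>> move_arm(series=[[374,-423,81,0,0,-67.5,1],[374,-423,81,0,0,-67.5,1],[374,-423,81,0,0,-67.5,1],[374,-423,81,0,0,-67.5,1],[374,-423,81,0,0,-67.5,1],[374,-423,81,0,0,-67.5,1],[374,-423,81,0,0,-67.5,1],[374,-423,81,0,0,-67.5,1],[374,-423,81,0,0,-67.5,1],[374,-423,81,0,0,-67.5,1],[374,-423,81,0,0,-67.5,1],[374,-423,81,0,0,-67.5,1],[374,-423,81,0,0,-67.5,1],[374,-423,81,0,0,-67.5,1],[374,-423,81,0,0,-67.5,1],[374,-423,81,0,0,-67.5,1],[374,-423,81,0,0,-67.5,1],[374,-423,81,0,0,-67.5,1]])

```text
clock: 2.65
tcp_pos: [464.8, -122.9, 150.4]
tool_rot: [-180.0, 0.0, 91.7]
ft_force: [-0.1, 0.5, 0.6]
opening: 85.3
```

```bash
python3 - <<'E'
from h import *
shift(465,-122,150,91.8)
w=cam("wrist"); im=ctrl.snapshot("wrist"); cv2.imwrite("pics/w1.png",im[:,:,::-1])
print(w['eye'].round(1),w['rotation'].round(2))
for X in [(465,-122,34),(465,-122,0)]: print(proj(w,X).round(1))
for d in ctrl.mark_of("sprocket_12","wrist"): print(d['centre'],d['p'],atz(w,d['centre'],0).round(1))
E
```

```text
clock 2.65 tcp [ 464.8 -122.9  150.4] [-1.7999e+02  4.0000e-02  9.1660e+01] F [-0.1  0.5  0.6] open 85.3
SHIFT [0.9 0.3 0.4] ROT [-0.01  0.04 -0.14]
[461.8 -39.5 293.1] [-1.881e+01  1.000e-02  1.680e+00]
[262.6 188.4]
[262.5 178.3]
[265.3, 175.7] 0.93 [ 467.8 -119.1    0. ]
[252.5, 277.0] 0.76 [ 456.8 -243.1    0. ]
[255.7, 41.6] 0.61 [454.4  15.3   0. ]
[145.5, 78.3] 0.58 [343.5 -18.8   0. ]
[163.7, 194.2] 0.56 [ 358.8 -142.3    0. ]
```

View pics/w1.png

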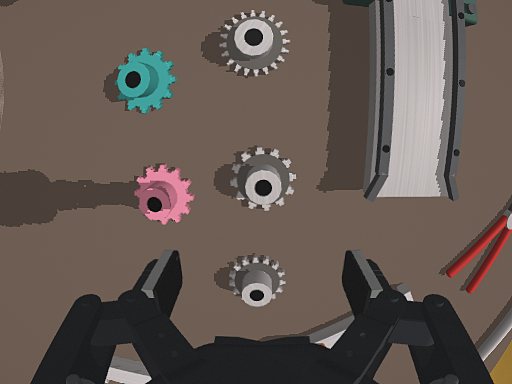

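The wrist picture shows the middle sprocket's hub hole at (263,187), clearly 12 coarse teeth; the neighbours are at (254,37) and (257,295). The tray's rail bolts are at (390,72), (385,149), (462,83) and (457,153).

```bash
python3 - <<'E'
from h import *
s,t,w=cam("scene"),cam("top"),cam("wrist")
zt=lambda x,y:(180+(x+.5)/4-.5,135+(y+.5)/4-.5)
zs=lambda x,y:(130+(x+.5)/4-.5,130+(y+.5)/4-.5)
print(tri([(s,(235.8,185.2)),(t,(271.6,220.0)),(w,(263,187.3))]))
for a,b,c in [((648,267),(208,187),(390,72)),((551,305),(306,186),(385,149)),((713,355),(208,74),(462,83)),((616,397),(306,72),(457,153))]:
    print(tri([(s,zs(*a)),(t,zt(*b)),(w,c)]),atz(w,c,40).round(1))
shift(465.5,-121.3,11,91.8)
E
```

```text
(array([ 465.39968155, -121.62927482,   31.57113857]), [np.float64(0.3), np.float64(0.3), np.float64(0.1)])
(array([573.29864071,  -7.89161533,  40.09833121]), [np.float64(0.2), np.float64(0.4), np.float64(1.2)]) [574.2  -8.5  40. ]
(array([574.92403661, -78.19834215,  39.36340082]), [np.float64(0.2), np.float64(0.5), np.float64(1.1)]) [575.5 -78.9  40. ]
(array([655.53609493,  -5.49243458,  39.58602825]), [np.float64(0.3), np.float64(0.5), np.float64(0.9)]) [656.5  -5.4  40. ]
(array([658.55129133, -75.68632202,  39.6859888 ]), [np.float64(0.5), np.float64(0.6), np.float64(1.2)]) [659.8 -76.1  40. ]
clock 2.75 tcp [ 464.7 -123.   150.4] [1.800e+02 3.000e-02 9.163e+01] F [-0.5  0.1  0.6] open 85.7
SHIFT [  1.7   0.8 139.4] ROT [ 0.    0.03 -0.17]
```

Heights agree: rails ≈ 39.7, hub ≈ 32–34. Descending to grip the hub.

>>> move_arm(series=[[1.7,0.8,40,0,0,-0.2,1],[1.7,0.8,80,0,0,-0.2,1],[1.7,0.8,115,0,0,-0.2,1],[1.7,0.8,139,0,0,-0.2,1],[1.7,0.8,139,0,0,-0.2,1],[1.7,0.8,139,0,0,-0.2,0],[1.7,0.8,139,0,0,-0.2,0],[1.7,0.8,139,0,0,-0.2,0],[1.7,0.8,139,0,0,-0.2,0],[1.7,0.8,139,0,0,-0.2,0],[1.7,0.8,139,0,0,-0.2,0],[1.7,0.8,139,0,0,-0.2,0],[1.7,0.8,139,0,0,-0.2,0],[1.7,0.8,139,0,0,-0.2,0]], squeeze=50)

```text
clock: 3.92
tcp_pos: [466.4, -120.3, 13.0]
tool_rot: [179.9, 0.1, 91.9]
ft_force: [-2.2, -0.4, 13.0]
opening: 32.5
```

```bash
python3 - <<'E'
from h import *
shift(465.5,-121.3,11,91.8)
im=ctrl.snapshot("wrist"); cv2.imwrite("pics/w2.png",im[:,:,::-1])
E
```

```text
clock 3.92 tcp [ 466.4 -120.3   13. ] [1.7986e+02 5.0000e-02 9.1940e+01] F [-2.2 -0.4 13. ] open 32.5
SHIFT [-1.  -0.9  2. ] ROT [0.14 0.05 0.14]
```

View pics/w2.png

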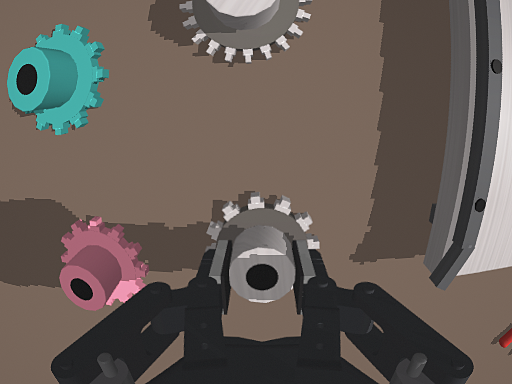

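Gripped at opening 32.5 mm with the hub between the pads; the 13 N upward says the fingertips are resting on the plate. I'll lift and carry it to press x ≈ -110.

>>> move_arm(series=[[0,0,-1.6,0,0,0,0],[0,0,-30,0,0,0,0],[0,0,-70,0,0,0,0],[0,0,-80,0,0,0,0],[0,0,-80,0,0,0,0]])

```text
clock: 4.38
tcp_pos: [467.1, -120.4, 94.4]
tool_rot: [179.7, 0.1, 91.9]
ft_force: [-0.5, -0.3, -4.1]
opening: 32.0
```

```bash
python3 - <<'E'
from h import *
shift(614.6,-18.4,90,91.9)
E
```

```text
clock 4.38 tcp [ 467.1 -120.4   94.4] [1.797e+02 7.000e-02 9.193e+01] F [-0.5 -0.3 -4.1] open 32.0
SHIFT [ 97.  150.9   5.1] ROT [0.3  0.07 0.03]
```

>>> move_arm(series=[[22,34,0,0,0,0,0],[44,68,0,0,0,0,0],[66,102,0,0,0,0,0],[86,134,0,0,0,0,0],[97,151,2,0.3,0,0,0],[97,151,4,0.3,0,0,0],[97,151,4,0.3,0,0,0],[97,151,4,0.3,0,0,0]])

```text
clock: 5.05
tcp_pos: [611.6, -18.4, 85.8]
tool_rot: [-179.5, 0.1, 92.0]
ft_force: [-0.3, -0.0, -4.6]
opening: 32.6
```

```bash
python3 - <<'E'
from h import *
shift(614.6,-18.4,44,91.9)
print(ctrl.read_state()['joints'].round(0))
for n in ("wrist","scene"):
    im=ctrl.snapshot(n); cv2.imwrite(f"pics/{n}3.png",im[:,:,::-1])
E
```

```text
clock 5.05 tcp [611.6 -18.4  85.8] [-1.7951e+02  5.0000e-02  9.1970e+01] F [-0.3 -0.  -4.6] open 32.6
SHIFT [-0.1  3.4 41.8] ROT [-0.49  0.05  0.07]
[  6.  38. -15. 112.  17.  32. -18.]
```

View pics/wrist3.png

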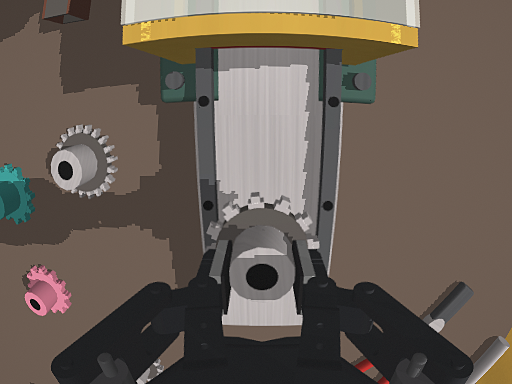

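View pics/scene3.png

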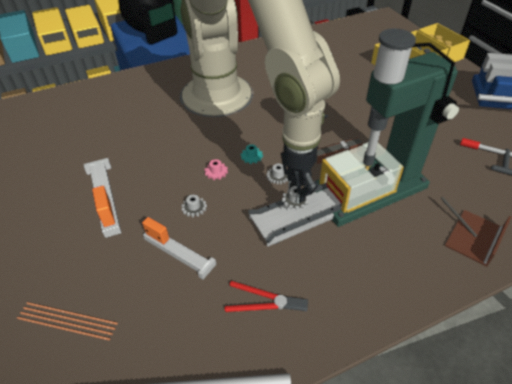

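```bash
python3 - <<'E'
from h import *
w=cam("wrist")
for a,b in [((207.5,205.5),(327.5,205.5)),((203.5,101),(333.5,101))]:
    A,B=atz(w,a,40),atz(w,b,40); print(A.round(1),B.round(1),((A+B)/2).round(1))
A=atz(w,(200,47),30);B=atz(w,(323,47),30);print("front",A.round(1),B.round(1))
shift(615,-18.4,44,91.9)
E
```

```text
[573.2  -9.4  40. ] [656.1  -6.5  40. ] [614.7  -7.9  40. ]
[571.3  61.3  40. ] [653.9  64.5  40. ] [612.6  62.9  40. ]
front [566.1  98.2  30. ] [647.4 100.8  30. ]
clock 5.15 tcp [611.9 -18.9  86.6] [-1.7958e+02  5.0000e-02  9.1920e+01] F [-0.6 -0.6 -4.2] open 32.6
SHIFT [ 0.4  3.5 42.6] ROT [-0.42  0.05  0.02]
```

>>> move_arm(series=[[0,3.4,20,-0.4,0,0,0],[0,3.4,34,-0.4,0,0,0],[0,3.4,38,-0.4,0,0,0],[0,3.4,40,-0.4,0,0,0],[0,3.4,40,-0.4,0,0,0]])

```text
clock: 5.57
tcp_pos: [616.1, -18.0, 47.2]
tool_rot: [179.9, 0.0, 92.0]
ft_force: [-0.6, 0.1, -3.4]
opening: 32.4
```

>>> move_arm(series=[[0,-0.8,1.5,0,0,0,0],[0,-0.8,3,0,0,0,0],[0,-0.8,3,0,0,0,0]])

```text
clock: 5.82
tcp_pos: [615.9, -17.6, 44.6]
tool_rot: [179.9, 0.0, 92.0]
ft_force: [0.3, 0.6, -4.7]
opening: 32.3
```

>>> move_arm(series=[[0,-0.7,1,0,0,0,0],[0,-0.7,2,0,0,0,0],[0,-0.7,2,0,0,0,0]])

```text
clock: 6.07
tcp_pos: [615.2, -17.6, 43.2]
tool_rot: [179.9, 0.0, 92.0]
ft_force: [-2.0, -0.5, 4.9]
opening: 32.3
```

Now on the bed. I'll release it, rise and look.

>>> move_arm(series=[[0,0,-0.5,0,0,0,1],[0,0,-0.5,0,0,0,1],[0,0,-0.5,0,0,0,1],[0,0,-0.5,0,0,0,1],[0,0,-0.5,0,0,0,1],[0,0,-0.5,0,0,0,1],[0,0,-40,0,0,0,1],[0,0,-80,0,0,0,1],[0,0,-120,0,0,0,1],[0,0,-120,0,0,0,1],[0,0,-120,0,0,0,1]])

```text
clock: 6.98
tcp_pos: [616.2, -17.6, 164.9]
tool_rot: [179.6, 0.0, 92.0]
ft_force: [0.7, -0.3, -0.3]
opening: 85.0
```

```bash
python3 - <<'E'
from h import *
w=cam("wrist")
im=ctrl.snapshot("wrist"); cv2.imwrite(f"pics/w4.png",im[:,:,::-1])
np.save('w4.npy',np.r_[w['eye'],w['rotation']])
print([ (np.round(d['centre'],1),round(d['p'],2),atz(w,d['centre'],30).round(1)) for d in ctrl.mark_of("sprocket_12","wrist")][:4])
shift(532,-358,180,31)
E
```

```text
[(array([ 74.7, 257.1]), 0.94, array([ 383.9, -119.9,   30. ])), (array([ 48.8, 173. ]), 0.94, array([369.3, -10.5,  30. ])), (array([261. , 183.3]), 0.79, array([615.9, -17.3,  30. ])), (array([113.9, 146.3]), 0.73, array([464.3,  18.3,  30. ]))]
clock 7.08 tcp [614.5 -17.8 162. ] [1.7993e+02 1.0000e-02 9.1970e+01] F [-0.1 -0.8 -0.2] open 85.4
SHIFT [-337.2  -94.1  -18.1] ROT [ 7.000e-02 -3.000e-02  6.097e+01]
```

View pics/w4.png

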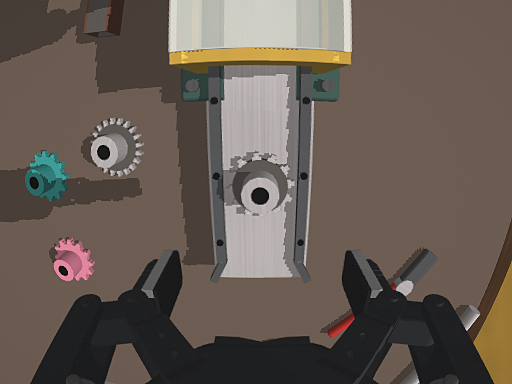

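The sprocket stands hub up, centred between the rails, hub top at (260,196), rails at cols 213/306. Now on to the bar.

>>> move_arm(series=[[-337,-94,-18,0,0,61,1],[-337,-94,-18,0,0,61,1],[-337,-94,-18,0,0,61,1],[-337,-94,-18,0,0,61,1],[-337,-94,-18,0,0,61,1],[-337,-94,-18,0,0,61,1],[-337,-94,-18,0,0,61,1],[-337,-94,-18,0,0,61,1],[-337,-94,-18,0,0,61,1],[-337,-94,-18,0,0,61,1],[-337,-94,-18,0,0,61,1],[-337,-94,-18,0,0,61,1]])

```text
clock: 8.08
tcp_pos: [532.7, -355.7, 178.8]
tool_rot: [-179.9, -0.1, 31.2]
ft_force: [0.1, 0.1, -0.2]
opening: 85.6
```

```bash
python3 - <<'E'
from h import *
shift(532,-358,180,31)
w=cam("wrist")
im=ctrl.snapshot("wrist"); cv2.imwrite(f"pics/w5.png",im[:,:,::-1])
np.save('w5.npy',np.r_[w['eye'],w['rotation']])
for q in("push_bar","bar_head"): print(q,[ (np.round(d['centre'],1),round(d['p'],2),atz(w,d['centre'],0 if q=="push_bar" else 10).round(1)) for d in ctrl.mark_of(q,"wrist")][:4])
E
```

```text
clock 8.08 tcp [ 532.7 -355.7  178.8] [-1.799e+02 -6.000e-02  3.115e+01] F [ 0.1  0.1 -0.2] open 85.6
SHIFT [-1.8  1.6 -1.3] ROT [-0.1  -0.06  0.15]
push_bar [(array([282.1, 288.2]), 0.89, array([ 410.7, -460.1,    0. ])), (array([267.9, 170.9]), 0.81, array([ 536.7, -360.3,    0. ]))]
bar_head [(array([264.8,  31.1]), 0.91, array([ 664.7, -278.5,   10. ]))]
```

View pics/w5.png

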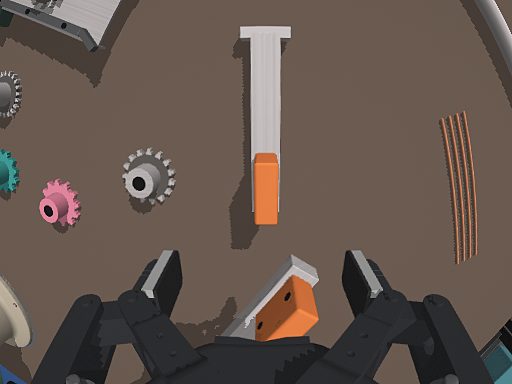

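The small bar is dead ahead: head front centre at (265,28), grip top face from row 163 to 224, cols 254–278. The larger bar lies at (290,300) and must be avoided.

```bash
python3 - <<'E'
from h import *
w=cam("wrist")
c=[atz(w,p,70) for p in [(253.5,163),(278.5,163),(277.5,224),(255,224)]]
print(np.round(c,1)); f=(c[0]+c[1])/2;r=(c[2]+c[3])/2
print("grip mid",((f+r)/2).round(1),"len",np.linalg.norm(f-r).round(1),"w",np.linalg.norm(c[0]-c[1]).round(1),"yaw",np.degrees(np.arctan2(*(f-r)[[1,0]])))
a,b=atz(w,(240.5,27),20),atz(w,(290.5,27),20);m=(a+b)/2; print("head",a.round(1),b.round(1),m.round(1),np.linalg.norm(a-b).round(1))
g=(f+r)/2; print("dist",np.linalg.norm((m-g)[:2]),"yaw",np.degrees(np.arctan2(*(m-g)[[1,0]])))
print("triang grip corners vs scene/top")
s,t=cam("scene"),cam("top")
zt=lambda x,y:(180+(x+.5)/4-.5,135+(y+.5)/4-.5)
zs=lambda x,y:(130+(x+.5)/4-.5,130+(y+.5)/4-.5)
for A,B,C in [((147,392),(672,226),(253.5,163)),((70,348),(716,293),(255,224))]:
    print(tri([(w,C),(s,zs(*A)),(t,zt(*B))]))
print("bigbar",atz(w,(294,257),20),atz(w,(300,278),70))
E
```

```text
[[ 551.2 -335.6   70. ]
 [ 562.5 -354.2   70. ]
 [ 513.  -384.3   70. ]
 [ 502.1 -366.4   70. ]]
grip mid [ 532.2 -360.1   70. ] len 57.9 w 21.7 yaw 31.679199857595542
head [ 655.1 -256.4   20. ] [ 681.1 -298.8   20. ] [ 668.1 -277.6   20. ] 49.7
dist 158.959858628125 yaw 31.267357657905887
triang grip corners vs scene/top
(array([ 547.58099834, -334.93678896,   57.66198127]), [np.float64(2.3), np.float64(0.4), np.float64(0.8)])
(array([ 499.45843761, -365.8107982 ,   63.61924793]), [np.float64(2.0), np.float64(1.1), np.float64(1.6)])
bigbar [ 468.78964662 -438.38336846   20.        ] [ 473.09332344 -437.24123803   70.        ]
```

```bash
python3 -c "
from h import *
shift(532.2,-360.1,30,31.4)"
```

```text
clock 8.23 tcp [ 533.2 -355.7  179.6] [-1.7998e+02 -9.0000e-02  3.1170e+01] F [0.2 0.  0.2] open 85.4
SHIFT [ -3.4   3.3 149.6] ROT [-0.02 -0.09 -0.23]
```

>>> move_arm(series=[[-3,3.2,40,0,0,-0.2,1],[-3,3.2,80,0,0,-0.2,1],[-3,3.2,120,0,0,-0.2,1],[-3,3.2,149,0,0,-0.2,1],[-3,3.2,149,0,0,-0.2,1],[-3,3.2,149,0,0,-0.2,1]])

```text
clock: 8.73
tcp_pos: [531.6, -360.4, 30.0]
tool_rot: [-179.9, -0.0, 31.3]
ft_force: [-0.0, 0.2, 0.7]
opening: 85.4
```

>>> move_arm(series=[[0,0,0,0,0,0,0],[0,0,0,0,0,0,0],[0,0,0,0,0,0,0],[0,0,0,0,0,0,0],[0,0,0,0,0,0,0],[0,0,0,0,0,0,0],[0,0,0,0,0,0,0],[0,0,0,0,0,0,0],[0,0,0,0,0,0,0],[0,0,0,0,0,0,0]], squeeze=100)

```text
clock: 9.57
tcp_pos: [532.3, -362.1, 32.2]
tool_rot: [179.9, -0.1, 31.2]
ft_force: [-1.7, 1.5, 7.4]
opening: 21.0
```

```bash
python3 - <<'E'
from h import *
shift(532,-360,30,31.4)
im=ctrl.snapshot("wrist"); cv2.imwrite(f"pics/w6.png",im[:,:,::-1])
E
```

```text
clock 9.57 tcp [ 532.3 -362.1   32.2] [ 1.7989e+02 -1.3000e-01  3.1160e+01] F [-1.7  1.5  7.4] open 21.0
SHIFT [ 0.9 -2.   2.2] ROT [ 0.11 -0.12 -0.24]
```

View pics/w6.png

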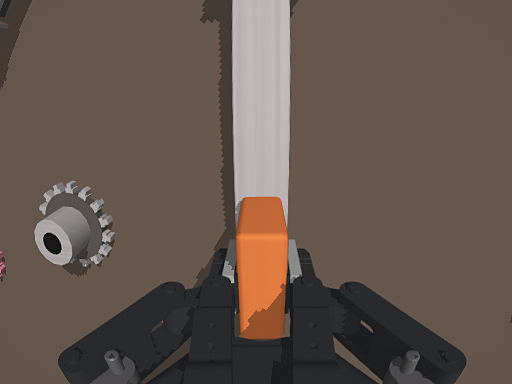

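Gripped at 21 mm. Lift, then swing to staging behind the sprocket.

>>> move_arm(series=[[0,0,-5,0,0,0,0],[0,0,-30,0,0,0,0],[0,0,-65,0,0,0,0],[0,0,-100,0,0,0,0],[0,0,-100,0,0,0,0],[0,0,-100,0,0,0,0]])

```text
clock: 10.12
tcp_pos: [532.5, -362.5, 133.4]
tool_rot: [179.7, -0.2, 31.2]
ft_force: [1.0, 0.5, -3.7]
opening: 20.6
```

```bash
python3 - <<'E'
from h import *
shift(621.5,-228.6,130,91.8)
E
```

```text
clock 10.12 tcp [ 532.5 -362.5  133.4] [179.75  -0.19  31.17] F [ 1.   0.5 -3.7] open 20.6
SHIFT [145.4 -68.6   3.6] ROT [ 3.300e-01 -4.000e-02 -6.063e+01]
```

>>> move_arm(series=[[16,-7.5,0,0,0,-6.7,0],[32,-15,0,0,0,-13.4,0],[48,-23,0,0,0,-20.1,0],[64,-30,0,0,0,-26.8,0],[80,-38,0,0,0,-33.5,0],[96,-45,0,0,0,-40.2,0],[112,-53,0,0,0,-46.9,0],[128,-61,0,0,0,-53.6,0],[145,-68.6,0,0,0,-60.6,0],[145,-68.6,0,0,0,-60.6,0],[145,-68.6,0,0,0,-60.6,0],[145,-68.6,0,0,0,-60.6,0]])

```text
clock: 11.12
tcp_pos: [619.1, -228.6, 129.9]
tool_rot: [-180.0, -0.0, 91.7]
ft_force: [-0.1, -0.3, -1.9]
opening: 21.0
```

```bash
python3 - <<'E'
from h import *
shift(621.5,-228.6,90,91.8)
w=cam("wrist")
im=ctrl.snapshot("wrist"); cv2.imwrite(f"pics/w7.png",im[:,:,::-1])
im=ctrl.snapshot("scene"); cv2.imwrite(f"pics/s7.png",cv2.resize(im[130:280,180:380],None,fx=4,fy=4)[:,:,::-1])
for X in [(621.5-.031*160,-228.6+160,98+20)]: print(proj(w,X))
E
```

```text
clock 11.12 tcp [ 619.1 -228.6  129.9] [-1.7996e+02 -2.0000e-02  9.1670e+01] F [-0.1 -0.3 -1.9] open 21.0
SHIFT [-0.1  2.4 39.9] ROT [-0.04 -0.02 -0.13]
[266.73241915 -39.82756195]
```

View pics/w7.png

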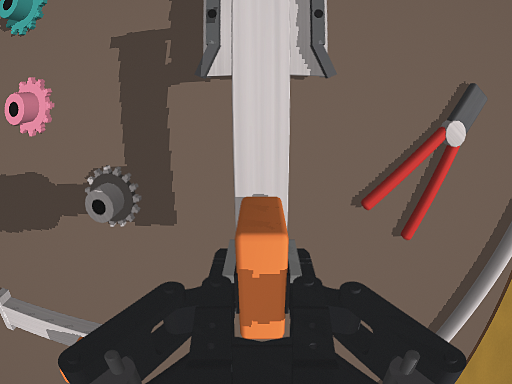

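View pics/s7.png

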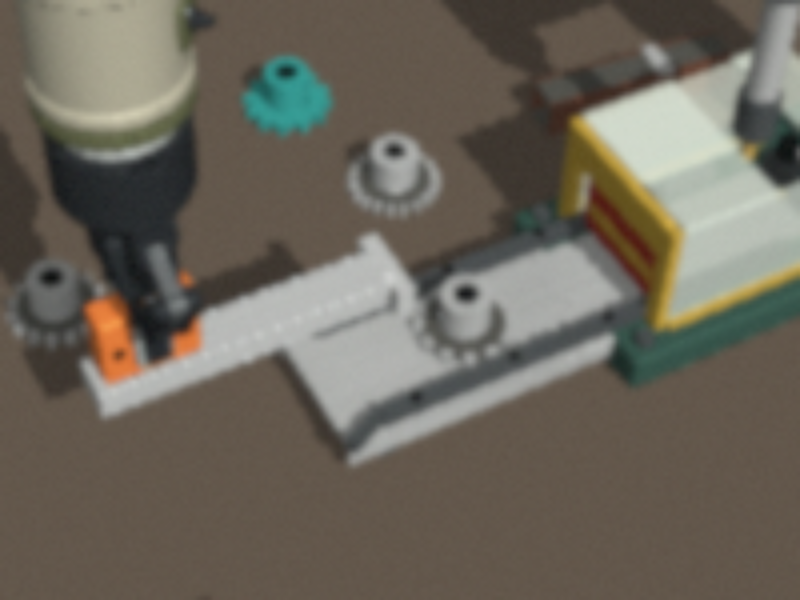

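Staged: bar in line with the tray, head behind the sprocket. Lowering.

>>> move_arm(series=[[0,2.4,25,0,0,-0.1,0],[0,2.4,45,0,0,-0.1,0],[0,2.4,60,0,0,-0.1,0],[0,2.4,63,0,0,-0.1,0],[0,2.4,63,0,0,-0.1,0],[0,2.4,63,0,0,-0.1,0]])

```text
clock: 11.72
tcp_pos: [622.8, -228.5, 68.7]
tool_rot: [179.9, 0.0, 91.8]
ft_force: [0.9, -0.6, -1.2]
opening: 21.1
```

```bash
python3 - <<'E'
from h import *
shift(621.5,-228.6,64,91.8)
im=ctrl.snapshot("scene"); cv2.imwrite(f"pics/s8.png",cv2.resize(im[130:280,180:380],None,fx=4,fy=4)[:,:,::-1])
im=ctrl.snapshot("top"); cv2.imwrite(f"pics/t8.png",cv2.resize(im[130:230,150:350],None,fx=4,fy=4)[:,:,::-1])
E
```

```text
clock 11.72 tcp [ 622.8 -228.5   68.7] [1.7989e+02 2.0000e-02 9.1830e+01] F [ 0.9 -0.6 -1.2] open 21.1
SHIFT [-0.1 -1.4  4.7] ROT [0.11 0.02 0.03]
```

View pics/s8.png

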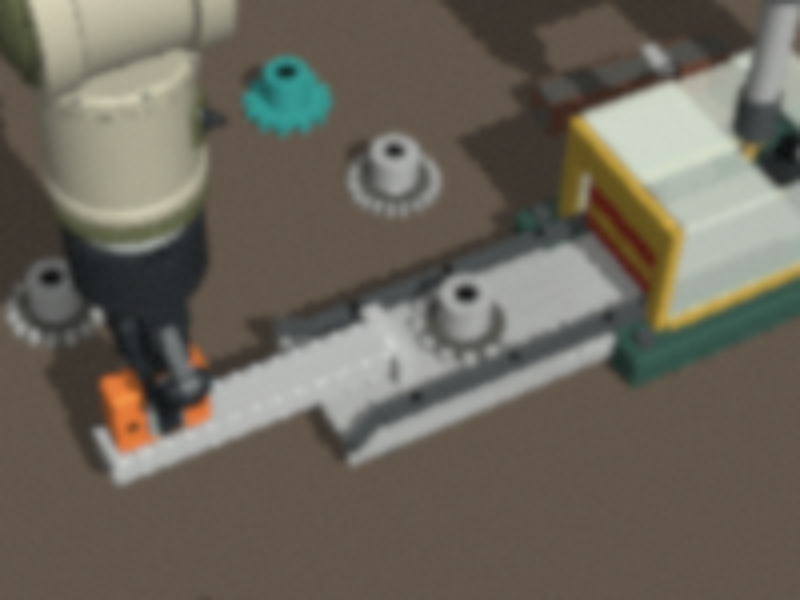

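View pics/t8.png

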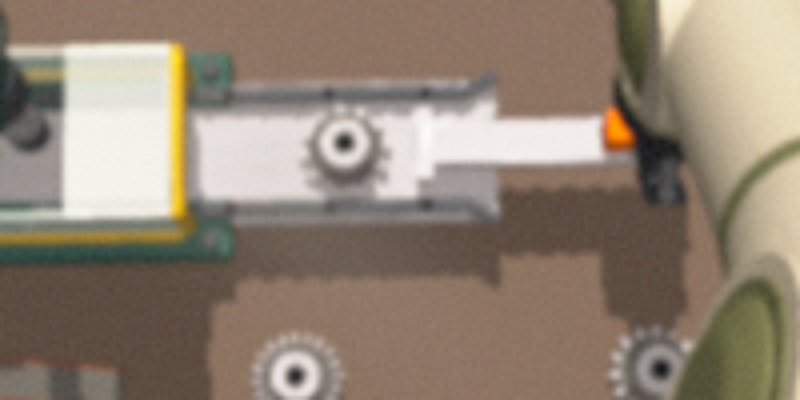

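>>> move_arm(series=[[0,-1,2,0,0,0,0],[0,-1,3,0,0,0,0],[0,-1,3,0,0,0,0]])

```text
clock: 12.07
tcp_pos: [621.7, -228.2, 65.5]
tool_rot: [179.9, 0.0, 91.9]
ft_force: [1.3, 0.3, -1.5]
opening: 20.6
```

>>> move_arm(series=[[0,0,0.7,0,0,0,0],[0,0,1,0,0,0,0],[0,0,1,0,0,0,0]])

```text
clock: 12.32
tcp_pos: [621.8, -228.1, 64.2]
tool_rot: [179.9, -0.0, 91.9]
ft_force: [0.3, 0.2, -2.8]
opening: 21.0
```

Underside ≈ 2 mm above the bed and no contact. Push in stages and watch the force.

>>> move_arm(series=[[6,0,0,0,0,0,0],[12,0,0,0,0,0,0],[16,0,0,0,0,0,0],[20,0,0,0,0,0,0],[24,0,0,0,0,0,0],[28,0,0,0,0,0,0],[33,0,0,0,0,0,0],[38,0,0,0,0,0,0],[43,0,0,0,0,0,0],[48,0,0,0,0,0,0],[53,0,0,0,0,0,0],[58,0,0,0,0,0,0],[63,0,0,0,0,0,0],[68,0,0,0,0,0,0],[73,0,0,0,0,0,0],[77,0,0,0,0,0,0],[80,0,0,0,0,0,0],[80,0,0,0,0,0,0]])

```text
clock: 13.82
tcp_pos: [619.1, -146.9, 64.2]
tool_rot: [179.9, -0.0, 91.9]
ft_force: [0.1, -0.4, -1.4]
opening: 20.7
```

```bash
python3 - <<'E'
from h import *
shift(619.2,-148,64,91.8)
w=cam("wrist")
im=ctrl.snapshot("wrist"); cv2.imwrite(f"pics/w9.png",im[:,:,::-1])
im=ctrl.snapshot("scene"); cv2.imwrite(f"pics/s9.png",cv2.resize(im[130:280,180:380],None,fx=4,fy=4)[:,:,::-1])
E
```

```text
clock 13.82 tcp [ 619.1 -146.9   64.2] [ 1.7991e+02 -4.0000e-02  9.1940e+01] F [ 0.1 -0.4 -1.4] open 20.7
SHIFT [-1.1  0.   0.2] ROT [ 0.09 -0.04  0.14]
```

View pics/w9.png

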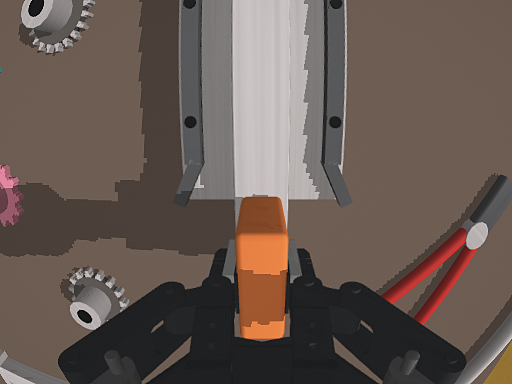

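View pics/s9.png

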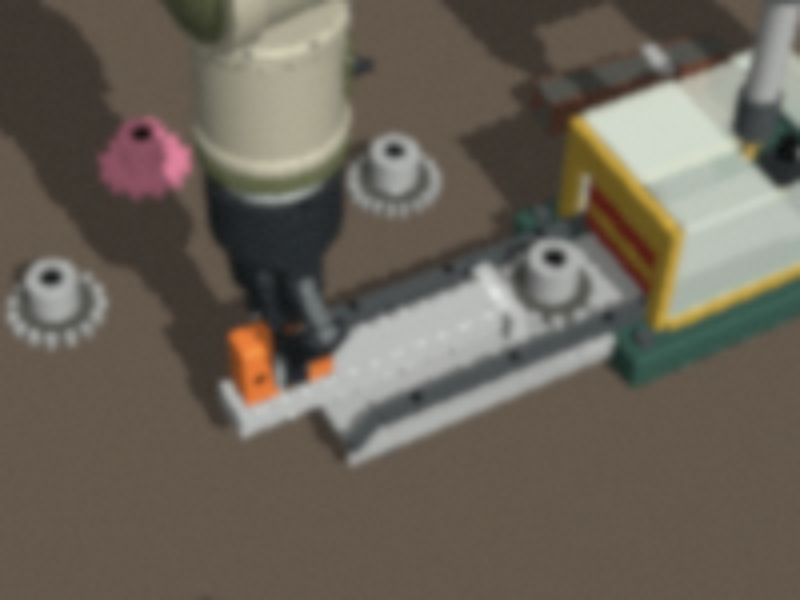

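The head is squarely behind the sprocket, which is centred and in front of the shut flap. Continuing through the flap, short of the earliest gauge position.

>>> move_arm(series=[[5,0,0,0,0,0,0],[10,0,0,0,0,0,0],[15,0,0,0,0,0,0],[20,0,0,0,0,0,0],[25,0,0,0,0,0,0],[30,0,0,0,0,0,0],[35,0,0,0,0,0,0],[40,0,0,0,0,0,0],[45,0,0,0,0,0,0],[50,0,0,0,0,0,0],[55,0,0,0,0,0,0],[60,0,0,0,0,0,0],[65,0,0,0,0,0,0],[70,0,0,0,0,0,0],[75,0,0,0,0,0,0],[78,0,0,0,0,0,0],[80,0,0,0,0,0,0],[80,0,0,0,0,0,0]])

```text
clock: 15.42
tcp_pos: [616.5, -67.8, 64.3]
tool_rot: [179.9, 0.0, 91.9]
ft_force: [0.4, -3.3, -1.3]
opening: 20.5
```

>>> move_arm(series=[[4,0,0,0,0,0,0],[8,0,0,0,0,0,0],[12,0,0,0,0,0,0],[16,0,0,0,0,0,0],[20,0,0,0,0,0,0],[24,0,0,0,0,0,0],[28,0,0,0,0,0,0],[30,0,0,0,0,0,0],[30,0,0,0,0,0,0]])

```text
clock: 16.17
tcp_pos: [615.4, -37.4, 64.2]
tool_rot: [179.9, -0.0, 91.9]
ft_force: [0.3, -1.6, -2.5]
opening: 21.1
```

```bash
python3 - <<'E'
from h import *
shift(615.9,-37,64,91.8)
im=ctrl.snapshot("wrist"); cv2.imwrite(f"pics/w10.png",im[:,:,::-1])
im=ctrl.snapshot("scene"); cv2.imwrite(f"pics/s10.png",cv2.resize(im[110:260,230:430],None,fx=4,fy=4)[:,:,::-1])
E
```

```text
clock 16.17 tcp [615.4 -37.4  64.2] [ 1.7991e+02 -2.0000e-02  9.1910e+01] F [ 0.3 -1.6 -2.5] open 21.1
SHIFT [0.4 0.5 0.2] ROT [ 0.09 -0.02  0.11]
```

View pics/w10.png

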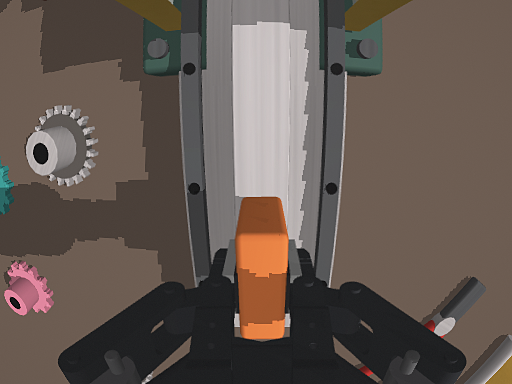

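View pics/s10.png

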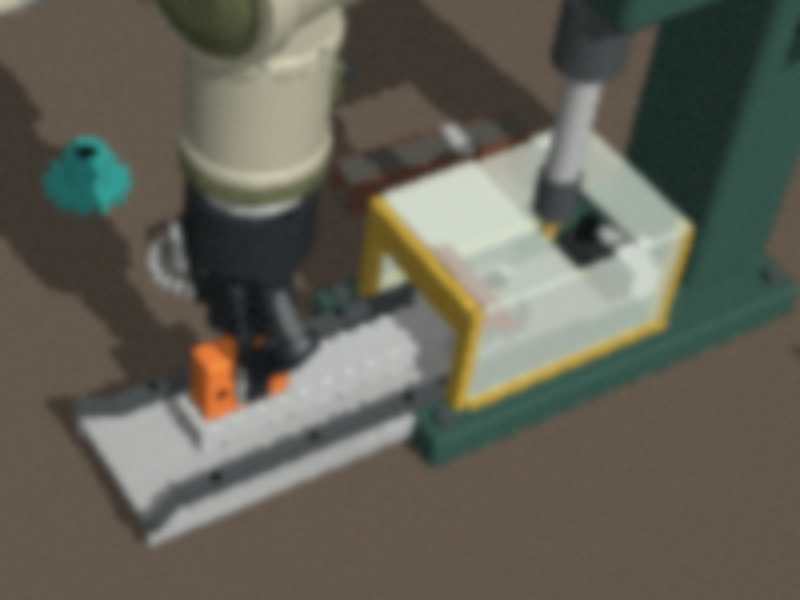

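The flap is up, with the sprocket inside and its hub visible through the guard at (500,275). Force is 1.6–3.3 N. I'll approach in small steps from here.

>>> move_arm(series=[[3,0,0,0,0,0,0],[6,0,0,0,0,0,0],[9,0,0,0,0,0,0],[11,0,0,0,0,0,0],[13,0,0,0,0,0,0],[13,0,0,0,0,0,0]])

```text
clock: 16.77
tcp_pos: [614.9, -24.8, 64.1]
tool_rot: [179.9, -0.0, 91.9]
ft_force: [-0.1, -2.6, -3.4]
opening: 21.0
```

>>> move_arm(series=[[1,0,0,0,0,0,0],[2,0,0,0,0,0,0]])

```text
clock: 16.93
tcp_pos: [614.8, -23.4, 64.1]
tool_rot: [179.9, 0.0, 91.9]
ft_force: [-0.4, -3.7, -2.9]
opening: 21.4
```

>>> move_arm(series=[[1,0,0,0,0,0,0],[1.5,0,0,0,0,0,0]])

```text
clock: 17.1
tcp_pos: [614.9, -21.4, 64.2]
tool_rot: [179.9, -0.0, 91.9]
ft_force: [0.1, -3.2, -2.4]
opening: 21.0
```

```bash
python3 - <<'E'
from h import *
s=cam("scene")
im=ctrl.snapshot("scene"); cv2.imwrite(f"pics/s11.png",cv2.resize(im[145:220,315:415],None,fx=8,fy=8,interpolation=cv2.INTER_CUBIC)[:,:,::-1])
ex=np.array([-.0317,.9995,0]);ey=np.array([-.9995,-.0317,0]);o=np.array([611.7,91.2,0])
f=lambda x,y,z:((proj(s,o+ex*x+ey*y+[0,0,z])-[315,145]+.5)*8-.5).round(0)
for x in (115,130,150): print(x,f(x,-28,52),f(x,28,52),f(x,0,35))
print("hub at head47: ",f(47+33,0,64))
E
```

```text
115 [480. 308.] [380. 203.] [421. 290.]
130 [517. 293.] [416. 189.] [457. 275.]
150 [565. 273.] [463. 170.] [504. 256.]
hub at head47:  [349. 264.]
```

View pics/s11.png

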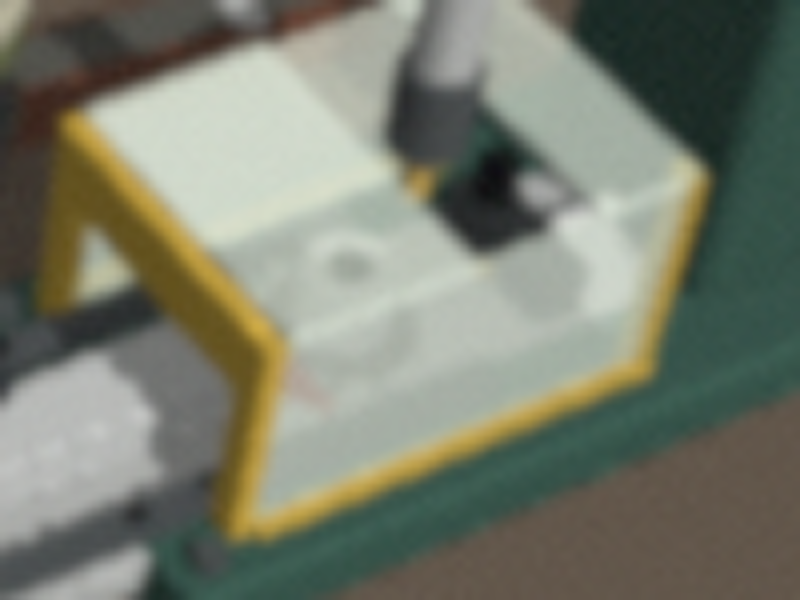

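The hub sits at (350,264), exactly where predicted for head ≈ 47. The gauge appears faintly from col ~500, so its face is at roughly x = 120–132.

>>> move_arm(series=[[1,0,0,0,0,0,0],[2,0,0,0,0,0,0]])

```text
clock: 17.32
tcp_pos: [614.9, -19.7, 64.2]
tool_rot: [179.9, 0.0, 91.9]
ft_force: [0.6, -3.6, -3.3]
opening: 20.9
```

>>> move_arm(series=[[1,0,0,0,0,0,0],[1.5,0,0,0,0,0,0]])

```text
clock: 17.48
tcp_pos: [614.9, -17.9, 64.2]
tool_rot: [179.9, -0.0, 91.9]
ft_force: [0.4, -4.5, -3.0]
opening: 20.7
```

>>> move_arm(series=[[0.8,0,0,0,0,0,0],[1.5,0,0,0,0,0,0],[1.5,0,0,0,0,0,0]])

```text
clock: 17.73
tcp_pos: [614.8, -16.4, 64.2]
tool_rot: [179.9, -0.0, 91.9]
ft_force: [0.7, -2.8, -2.9]
opening: 21.3
```

>>> move_arm(series=[[0.8,0,0,0,0,0,0],[1.5,0,0,0,0,0,0],[1.5,0,0,0,0,0,0]])

```text
clock: 17.98
tcp_pos: [614.8, -15.0, 64.2]
tool_rot: [179.9, -0.0, 91.9]
ft_force: [0.4, -2.6, -4.1]
opening: 20.5
```

>>> move_arm(series=[[0.8,0,0,0,0,0,0],[1.5,0,0,0,0,0,0],[1.5,0,0,0,0,0,0]])

```text
clock: 18.23
tcp_pos: [614.7, -13.4, 64.2]
tool_rot: [179.9, -0.0, 91.9]
ft_force: [0.2, -2.4, -3.9]
opening: 21.0
```

>>> move_arm(series=[[0.8,0,0,0,0,0,0],[1.5,0,0,0,0,0,0],[1.5,0,0,0,0,0,0]])

```text
clock: 18.48
tcp_pos: [614.7, -11.9, 64.2]
tool_rot: [179.9, -0.0, 91.9]
ft_force: [0.4, -3.6, -4.5]
opening: 20.7
```

>>> move_arm(series=[[0.8,0,0,0,0,0,0],[1.5,0,0,0,0,0,0],[1.5,0,0,0,0,0,0]])

```text
clock: 18.73
tcp_pos: [614.6, -10.5, 64.2]
tool_rot: [179.9, -0.0, 91.9]
ft_force: [0.6, -2.3, -3.8]
opening: 20.6
```

>>> move_arm(series=[[0.8,0,0,0,0,0,0],[1.5,0,0,0,0,0,0],[1.5,0,0,0,0,0,0]])

```text
clock: 18.98
tcp_pos: [614.6, -8.9, 64.2]
tool_rot: [179.9, -0.0, 91.9]
ft_force: [0.7, -2.7, -4.1]
opening: 21.1
```

>>> move_arm(series=[[0.8,0,0,0,0,0,0],[1.5,0,0,0,0,0,0],[1.5,0,0,0,0,0,0]])

```text
clock: 19.23
tcp_pos: [614.5, -7.4, 64.2]
tool_rot: [179.9, -0.0, 91.9]
ft_force: [-0.2, -2.6, -4.5]
opening: 21.0
```

>>> move_arm(series=[[0.8,0,0,0,0,0,0],[1.5,0,0,0,0,0,0],[1.5,0,0,0,0,0,0]])

```text
clock: 19.48
tcp_pos: [614.5, -6.0, 64.2]
tool_rot: [179.9, -0.0, 91.9]
ft_force: [0.1, -3.2, -4.6]
opening: 20.7
```

>>> move_arm(series=[[0.8,0,0,0,0,0,0],[1.5,0,0,0,0,0,0],[1.5,0,0,0,0,0,0]])

```text
clock: 19.73
tcp_pos: [614.4, -4.5, 64.2]
tool_rot: [179.9, -0.0, 91.9]
ft_force: [-0.3, -2.9, -4.1]
opening: 20.6
```

>>> move_arm(series=[[0.8,0,0,0,0,0,0],[1.5,0,0,0,0,0,0],[1.5,0,0,0,0,0,0]])

```text
clock: 19.98
tcp_pos: [614.4, -3.0, 64.2]
tool_rot: [179.9, -0.0, 91.9]
ft_force: [0.4, -2.9, -4.4]
opening: 20.7
```

>>> move_arm(series=[[0.8,0,0,0,0,0,0],[1.5,0,0,0,0,0,0],[1.5,0,0,0,0,0,0]])

```text
clock: 20.23
tcp_pos: [614.3, -1.5, 64.2]
tool_rot: [179.9, -0.0, 91.9]
ft_force: [-0.5, -3.4, -3.9]
opening: 21.2
```

>>> move_arm(series=[[0.8,0,0,0,0,0,0],[1.5,0,0,0,0,0,0],[1.5,0,0,0,0,0,0]])

```text
clock: 20.48
tcp_pos: [614.3, 0.0, 64.2]
tool_rot: [179.9, -0.0, 91.9]
ft_force: [1.0, -3.2, -3.8]
opening: 20.9
```

>>> move_arm(series=[[0.8,0,0,0,0,0,0],[1.5,0,0,0,0,0,0],[1.5,0,0,0,0,0,0]])

```text
clock: 20.73
tcp_pos: [614.2, 1.5, 64.2]
tool_rot: [179.9, -0.0, 91.9]
ft_force: [-0.1, -3.3, -3.3]
opening: 20.8
```

>>> move_arm(series=[[0.8,0,0,0,0,0,0],[1.5,0,0,0,0,0,0],[1.5,0,0,0,0,0,0]])

```text
clock: 20.98
tcp_pos: [614.2, 3.0, 64.2]
tool_rot: [179.9, -0.0, 91.9]
ft_force: [-0.6, -2.7, -4.4]
opening: 21.2
```

>>> move_arm(series=[[0.8,0,0,0,0,0,0],[1.5,0,0,0,0,0,0],[1.5,0,0,0,0,0,0]])

```text
clock: 21.23
tcp_pos: [614.1, 4.5, 64.3]
tool_rot: [179.9, -0.0, 91.9]
ft_force: [0.4, -3.4, -3.6]
opening: 21.0
```

>>> move_arm(series=[[0.8,0,0,0,0,0,0],[1.5,0,0,0,0,0,0],[1.5,0,0,0,0,0,0]])

```text
clock: 21.48
tcp_pos: [614.1, 6.0, 64.2]
tool_rot: [179.9, -0.0, 91.9]
ft_force: [-0.5, -3.8, -4.3]
opening: 20.9
```

>>> move_arm(series=[[0.8,0,0,0,0,0,0],[1.5,0,0,0,0,0,0],[1.5,0,0,0,0,0,0]])

```text
clock: 21.73
tcp_pos: [614.0, 7.5, 64.2]
tool_rot: [179.9, -0.0, 91.9]
ft_force: [-0.5, -3.4, -3.4]
opening: 20.9
```

>>> move_arm(series=[[0.8,0,0,0,0,0,0],[1.5,0,0,0,0,0,0],[1.5,0,0,0,0,0,0]])

```text
clock: 21.98
tcp_pos: [613.9, 7.8, 64.3]
tool_rot: [179.9, 0.1, 91.8]
ft_force: [-0.2, -6.2, -1.9]
opening: 20.8
```

The bar stopped at 7.8 against a commanded ≈ 9, and the force rose to 6 N. That looks like the gauge; confirm with a small increment.

>>> move_arm(series=[[0.3,0,0,0,0,0,0],[0.6,0,0,0,0,0,0],[0.6,0,0,0,0,0,0]])

```text
clock: 22.23
tcp_pos: [613.9, 7.8, 64.3]
tool_rot: [179.9, 0.1, 91.8]
ft_force: [-0.2, -8.5, -2.0]
opening: 20.7
```

>>> move_arm(series=[[0.3,0,0,0,0,0,0],[0.7,0,0,0,0,0,0],[0.7,0,0,0,0,0,0]])

```text
clock: 22.48
tcp_pos: [613.8, 7.8, 64.4]
tool_rot: [179.9, 0.1, 91.8]
ft_force: [-0.7, -9.7, -1.0]
opening: 20.7
```

```bash
python3 - <<'E'
from h import *
s=cam("scene")
im=ctrl.snapshot("scene"); cv2.imwrite(f"pics/s12.png",cv2.resize(im[145:220,315:415],None,fx=8,fy=8,interpolation=cv2.INTER_CUBIC)[:,:,::-1])
ex=np.array([-.0317,.9995,0]);ey=np.array([-.9995,-.0317,0]);o=np.array([611.7,91.2,0])
f=lambda x,y,z:((proj(s,o+ex*x+ey*y+[0,0,z])-[315,145]+.5)*8-.5).round(0)
print("hub",f(76.5+33,0,64),"gauge corner",f(142.5,-28,52),f(142.5,28,52))
E
```

```text
hub [422. 235.] gauge corner [547. 281.] [446. 177.]
```

View pics/s12.png

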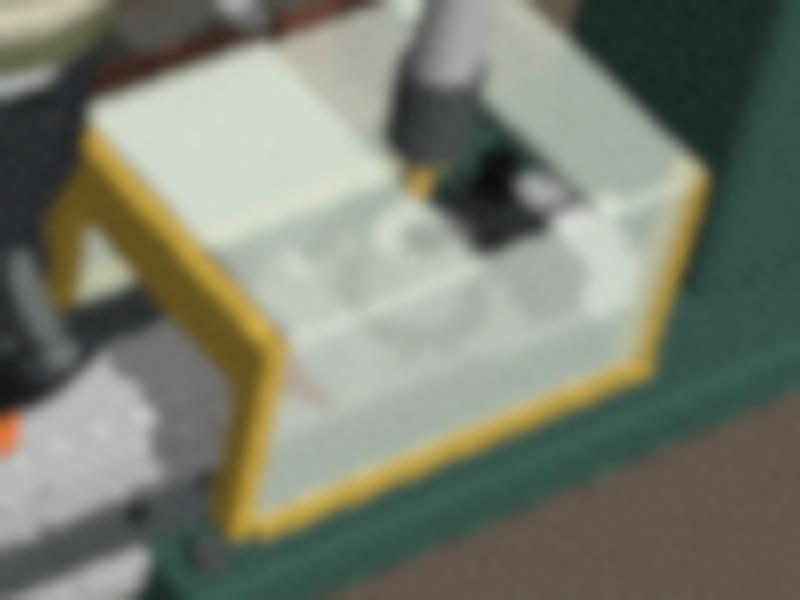

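Hub at (415,238), as predicted for home, with the plate meeting the grey gauge at about (500,285). Position held firm from 6 to 10 N. Drawing the bar back until the head is at x ≈ -18, still over the tray.

>>> move_arm(series=[[-2,0,0,0,0,0,0],[-5,0,0,0,0,0,0],[-10,0,0,0,0,0,0],[-16,0,0,0,0,0,0],[-22,0,0,0,0,0,0],[-28,0,0,0,0,0,0],[-34,0,0,0,0,0,0],[-40,0,0,0,0,0,0],[-46,0,0,0,0,0,0],[-52,0,0,0,0,0,0],[-58,0,0,0,0,0,0],[-64,0,0,0,0,0,0],[-70,0,0,0,0,0,0],[-76,0,0,0,0,0,0],[-82,0,0,0,0,0,0],[-88,0,0,0,0,0,0],[-93,0,0,0,0,0,0],[-97,0,0,0,0,0,0],[-97,0,0,0,0,0,0],[-97,0,0,0,0,0,0]])

```text
clock: 24.2
tcp_pos: [617.1, -86.9, 64.2]
tool_rot: [179.9, -0.0, 91.9]
ft_force: [0.1, 0.6, -2.5]
opening: 20.6
```

```bash
python3 - <<'E'
from h import *
shift(617.3,-87,62,91.8)
im=ctrl.snapshot("wrist"); cv2.imwrite(f"pics/w13.png",im[:,:,::-1])
im=ctrl.snapshot("scene"); cv2.imwrite(f"pics/s13.png",cv2.resize(im[120:240,270:430],None,fx=5,fy=5,interpolation=cv2.INTER_CUBIC)[:,:,::-1])
E
```

```text
clock 24.2 tcp [617.1 -86.9  64.2] [ 1.799e+02 -1.000e-02  9.187e+01] F [ 0.1  0.6 -2.5] open 20.6
SHIFT [-0.1  0.2  2.2] ROT [ 0.1  -0.01  0.07]
```

View pics/s13.png

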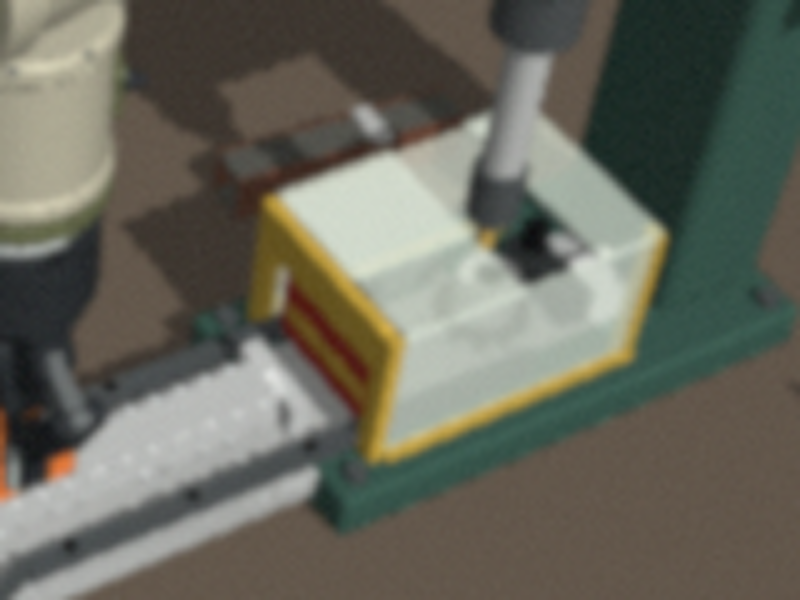

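View pics/w13.png

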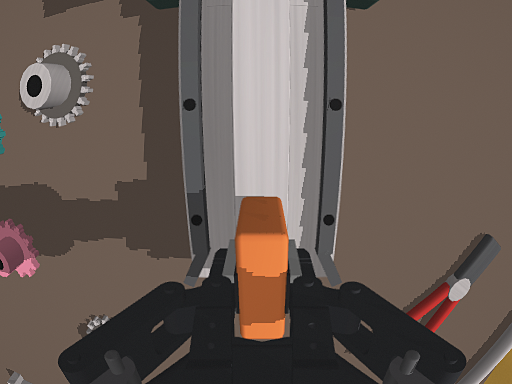

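The flap hangs shut (red panel at (325,345)), the hub is still inside at (490,265), and the head is clear in front. Lowering the bar onto the tray.

>>> move_arm(series=[[0,0,1,0,0,0,0],[0,0,2,0,0,0,0],[0,0,2.5,0,0,0,0],[0,0,2.5,0,0,0,0]])

```text
clock: 24.63
tcp_pos: [617.2, -86.5, 62.2]
tool_rot: [179.9, 0.0, 91.9]
ft_force: [-2.2, -0.6, 4.9]
opening: 20.9
```

>>> move_arm(series=[[0,0,0,0,0,0,1],[0,0,0,0,0,0,1],[0,0,0,0,0,0,1],[0,0,0,0,0,0,1],[0,0,0,0,0,0,1],[0,0,0,0,0,0,1],[0,0,-5,0,0,0,1],[0,0,-40,0,0,0,1],[0,0,-80,0,0,0,1],[0,0,-120,0,0,0,1],[0,0,-140,0,0,0,1],[0,0,-140,0,0,0,1],[0,0,-140,0,0,0,1]])

```text
clock: 25.72
tcp_pos: [617.4, -87.1, 203.5]
tool_rot: [179.7, 0.0, 91.9]
ft_force: [-0.9, 0.4, 0.4]
opening: 85.8
```

```bash
python3 - <<'E'
from h import *
s,t=cam("scene"),cam("top")
shift(617.3,-200,300,91.8)
im=ctrl.snapshot("wrist"); cv2.imwrite(f"pics/w14.png",im[:,:,::-1])
im=ctrl.snapshot("scene"); cv2.imwrite(f"pics/s14.png",cv2.resize(im[120:240,270:430],None,fx=5,fy=5,interpolation=cv2.INTER_CUBIC)[:,:,::-1])
im=ctrl.snapshot("top"); cv2.imwrite(f"pics/t14.png",im[:,:,::-1])
E
```

```text
clock 25.72 tcp [617.4 -87.1 203.5] [1.7973e+02 4.0000e-02 9.1860e+01] F [-0.9  0.4  0.4] open 85.8
SHIFT [-112.9   -3.3  -96.5] ROT [0.27 0.04 0.06]
```

View pics/w14.png

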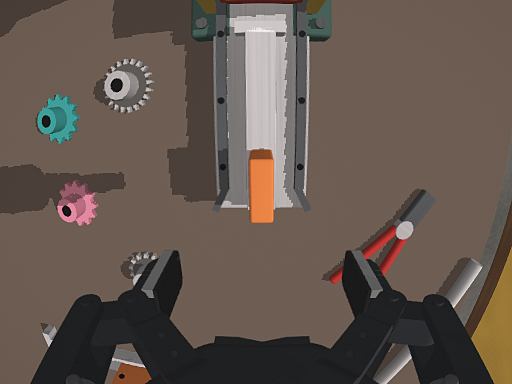

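View pics/s14.png

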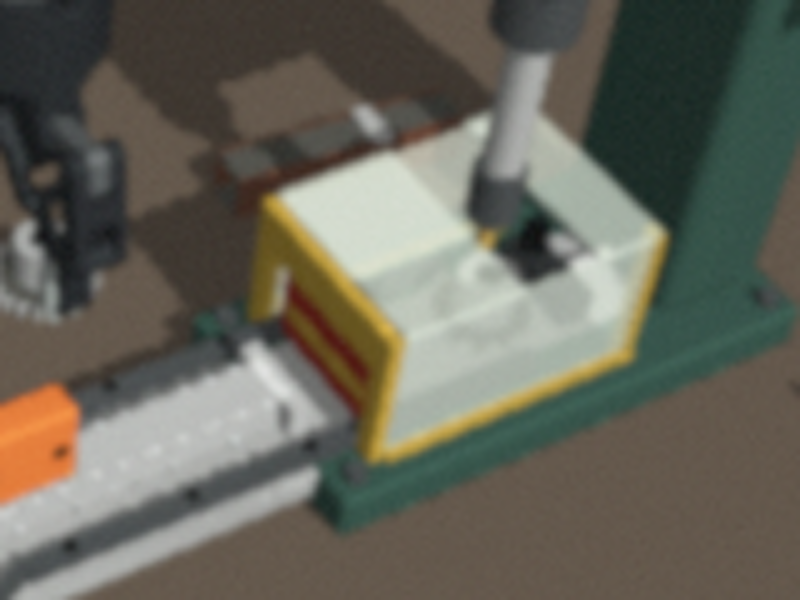

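View pics/t14.png

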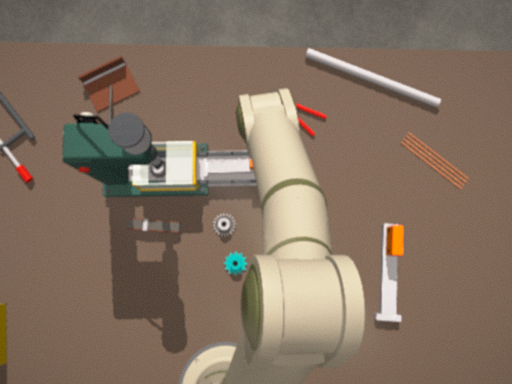

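The bar is at rest flat on the tray with its head clear of the shut flap. The hub is unchanged inside the guard, and the neighbours and pliers have not moved. Handing in.

```bash
python3 -c "
from rig import ctrl
print(ctrl.finish_job(), ctrl.read_state()['clock'])"
```

```text
the job is handed in; nothing more can be done
the job is handed in; nothing more can be done
```

I loaded the 12-tooth sprocket and handed the job in. The clock stood at about 26 s of the 54 s. No verdict is reported, so what follows rests on my own checks.

**What I did:** I laid the sprocket hub up in the tray and released it. Using the smaller bar, I pushed it through the flap and felt forward in 1.5 mm steps. The gauge came up with its face near press x = 142 mm. I then drew the bar out and set it down on the tray with its head at about x = -18 mm.

**Checks that passed:**
- **Contact with the gauge:** sliding took about 3 N. At the face the bar stopped dead, and position held while the force rose from 6 to 10 N. That is about half of the roughly 20 N at which the clamp slips.
- **Sprocket and flap:** in the last pictures the flap is shut, and the hub is where it was when it touched the gauge.
- **Bar and gripper:** the bar lies flat in the tray and the gripper is clear of everything.
- **Other objects:** the 20-tooth sprocket and the pliers look unmoved. I saw the tube offcut only at the edge of the press views.

**Not confirmed:**
- **Switch and gauge shift:** I could not read either directly. I infer both from the force and position, and from the view through the guard.
- **Gauge position from the picture:** before contact I judged the face to be at x = 120–132 mm through the guard. The contact at about 142 mm disagreed with that, and I trusted the contact.
- **Hub height:** two-view measurement gave 31.6 mm against the stated 34 mm, but the grasp was good.
- **15-tooth sprocket:** the gripper partly hid it in the final views.

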